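# Hold a plate square in the welding fixture

## Robot

A 6-joint arm with a two-finger parallel gripper is mounted at the origin on a cart in front of the work surface, level with it; the furniture and walls round the work are solid. World frame = base frame: x ahead of the robot, y to its left, z up, the work surface at z = 0. Lengths are in m, angles in rad, forces in N, time in s.
With the tool pointing down it reaches from about 0.425 to 0.95 m from the base axis. Payload 3.5 kg.
Tool frame: the origin (TCP) lies midway between the tips of the shut fingers; the grasp point (between the pads) lies 19 mm behind it; z points along the fingers, y is the line along which they close (so a half turn about z gives the same grasp; the last joint's range is limited). The gripper opens to 85 mm and grips with 20 to 120 N. Pads are 22 mm wide; open, the fingers measure 114 mm over their backs; the gripper's body (76 mm by 85 mm) begins 54 mm behind the grasp point. The pads swing forward as they close: fully open they stand 13 mm farther back than shut.
Start: joints at [-1.303, 0.286, 1.577, -0, 1.279, -0.15], TCP at [0.274, -0.617, 0.231] pointing down, gripper open.
Joint ranges: [-2.77, 2.77], [-0.9, 2.22], [0.21, 2.48], [-1.53, 4.67], [0.24, 2.81], [-2.84, 2.84]. Speed limits (rad/s): [2.79, 2.79, 3.14, 3.14, 3.14, 3.14].

## Interface

Orientations are given as a unit quaternion [x, y, z, w].
In Python, from plant import get_state, read_camera, ctrl gives the robot as it stands.
- The arm moves only by the shell command python3 -m crank 'ROWS' [FORCE]. ROWS is JSON, a list of rows, each a list of 3 entries, a list of its own where there are three numbers: the shift along the tool's x, y, z in mm, then the turn about the tool's z in degrees, then the closure in counts, from 0 (fully open) to 255 (shut). In form: [[[tx, ty, tz], yaw, claw], ...]. A call has 1 to 10 rows; each row is the pose to reach, as a shift and turn from the pose commanded when the call began, along the tool's axes at that moment; what a row does not reach only later rows make up. A row lasts 1/10 s, in which the tool goes at most 50 mm and 8.59 degrees, less where a joint would pass 70% of its speed; a pose out of reach is approached as far as the arm can. A call with a gripper value outside its range is refused whole. The fingers move at their own pace and stop on an object; FORCE is the grip in N (left out, the last holds). Time passes only in rows, so rows that repeat a pose let the fingers close. It gives the time, the measured TCP pose, the force, the opening and the grip force at its end, in the units of the state.
- get_state(): the state, without advancing time (a new reading comes with each control period).
- read_camera(name): name is "scene" or "top" or "wrist"; returns a dict with "frame" (480x640x3 uint8, blue, green, red), "range_z" (480x640 float32, m along the optical axis (not along the pixel's ray), 0 where there is no reading), "vfov" (degrees; the focal length in pixels is half the picture's height over the tangent of half this angle, whatever the lens; pixels are square), "cx", "cy" (the principal point, pixels), "origin" and "orientation" of the camera in the world. Camera axes: x right, y down, z forward; pixel columns grow to the right and rows downward; lengths in m; the calibration is good to about 2 mm. A picture is of the moment at which its call begins.
- ctrl.sign_off(): hands the job in; it is judged then, once.
The state is a dict: "time": time; "qpos": joint angles; "dq": joint speeds; "joint_efforts": joint torques, N m; "eef_pos": TCP position; "tcp_rot": TCP orientation; "contact_force": force on the tool from outside, world axes, zero at the start; "wrist_torque": the same for the moment, N m; "opening": opening from 0.0 (shut) to 1.0 (fully open); "finger_force": force on a finger pad.
Only numpy, scipy, OpenCV 4.12 (cv2) and the standard library are available. Lean on these libraries where they do the work, as an engineer would, in place of code of your own. Each camera call takes 0.05 s, during which the arm holds its last target. There are 200 camera calls.

## Task

Slide the dark steel plate along the table into the corner of the fixture, its long side flat against the long fence and its short side against the short stop. Then press the try square into the corner that the fence and the plate's free end now make, so that the outer edge of its blade lies flat against the fence and the outer face of its black stock lies flat against the plate, and finish while still pressing it there with the fingers, firmly enough that the plate is held tight against the stop as if for tack welding; do not let go at the end. Do not lift the plate, and leave the tin, magnet, nut, short bar and bolt where they lie.

Things in the scene. Friction and masses are not known exactly. Their poses are not given: they have to be found in the camera images.
- fixture: fixed L-shaped squaring fixture: two bright bars, 16 mm high (screw heads to 23), meeting at a blue corner block (bolt head to 26). Origin: on the table where the inner faces meet. Fence's inner face is the plane x = 0, stop's is y = 0; the inside of the L is x < 0, y > 0. +x points to the robot's left and +y towards the robot (yaw 1.57, varying by up to 0.2 rad)
- fence: the long bar of the fixture, same frame as the fixture: from x = 0 to 30 mm, y = 0 to 280 mm, 16 mm high. Things pressed against it rub: friction takes up part of a push along it
- stop: the short bar of the fixture, same frame as the fixture: from y = -30 to 0 mm, x = -130 to 0 mm, 16 mm high
- plate: loose dark mill-scale steel plate, 95 mm (its x) by 115 mm (its y) by 6 mm thick, about 0.5 kg, lying flat on the table inside the L, turned up to 0.25 rad from the fixture's axes. Origin: centre of its underside; it is home with its origin at fixture x = -48, y = 58 mm and its y along the fence
- square: loose try square lying flat (blade end droops to the table, tilt 0.04), 0.26 kg. Origin: centre of its 100x160 mm outline, underside. Black stock x -50..50, y 66..80, z 0..14 mm; steel blade x -50..-28, y -80..70, z 6..8 mm (gap below). Outer faces x = -50 and y = 80; inner corner x = -28, y = 66. Home: its x and y point opposite to the fixture's, at the start it is turned 0.9 to 1.6 rad counterclockwise from that, nearer the robot and right
- square_corner (a point): the outer corner of the try square (its x = -50, y = 80 mm, underside), which goes into the corner between fence and plate: at home fixture x = 0, y = 116 mm
- tin: loose grey tin with lid, 74 mm across, 69 mm high, left of the fixture; origin under its centre; leave alone
- magnet: loose red welding magnet, 70x70x16 mm, flat on the table left of the fixture; origin under its centre; leave alone
- nut: loose steel hexagon nut, 34x30x16 mm, left of the fixture; origin under its centre; leave alone
- short_bar: loose short dark flat bar, 16x110x8 mm, left of the fixture; origin under its centre; leave alone
- bolt: loose hexagon bolt, 24x81x28 mm, lying left of the fixture; origin under its centre; leave alone
Not all that is in view belongs to the job. Of the things like the plate, leave any that is pink or purple; of the rest the larger one is meant.

How it is judged:
By the outcome, as a careful person would: the job done as asked, in the order asked, and still so for the second after the job is handed in, while the arm keeps its last pose, push and grip.
It also fails if it takes over 72 s, if anything falls off the work surface, if the arm or the gripper's body presses on something with over 40 N, if the wrist force passes 120 N, or if a joint passes its speed limit or range.

## Working session

There is one attempt and no reset: what is moved stays moved. The work goes in short steps, Python scripts to look and compute and a shell command to move; the robot and the scene stay as the last step left them, time stands still between calls to the robot, and variables do not carry over. Pictures are saved under pics/ and viewed, at most 13 in all, crops included, and the job is handed in when it is done.

```bash
mkdir -p pics; ls
cat > h.py <<'E'
import numpy as np, cv2
from plant import get_state, read_camera, ctrl
from scipy.spatial.transform import Rotation as R
def grab(name):
    d=read_camera(name); d['R']=R.from_quat(d['orientation']).as_matrix()
    d['f']=240/np.tan(np.radians(d['vfov'])/2); return d
def ray(d,uv,z):
    uv=np.atleast_2d(np.array(uv,float))
    c=np.c_[(uv[:,0]-d['cx'])/d['f'],(uv[:,1]-d['cy'])/d['f'],np.ones(len(uv))]
    w=c@d['R'].T; o=np.array(d['origin']); return o+w*((z-o[2])/w[:,2])[:,None]
def proj(d,p):
    c=(np.atleast_2d(p)-np.array(d['origin']))@d['R']
    return np.c_[c[:,0]/c[:,2]*d['f']+d['cx'],c[:,1]/c[:,2]*d['f']+d['cy']]
E
python3 - <<'E'
from h import *
import pickle
for n in ['top','scene']:
    d=grab(n); cv2.imwrite(f'pics/{n}0.png',d['frame']); pickle.dump(d,open(n+'0.pkl','wb'))
    print(n,d['origin'],d['R'].round(2).tolist(),d['f'],d['cx'],d['cy'])
s=get_state();print({k:s[k] for k in ['time','eef_pos','tcp_rot','contact_force']})
E
```

```text
pics
top [0.47556991 0.01122412 1.39050328] [[-0.01, -1.0, 0.05], [-1.0, 0.01, 0.01], [-0.01, -0.05, -1.0]] 581.8687583372721 316.2926676624722 239.52414754674396
scene [ 0.62480511 -0.93283725  0.64040963] [[1.0, 0.03, -0.06], [0.07, -0.55, 0.83], [-0.0, -0.84, -0.55]] 506.4522747409575 324.94595476652955 229.17649545890956
{'time': 0.1, 'eef_pos': array([ 0.27375228, -0.61636248,  0.23007172]), 'tcp_rot': array([ 9.78260016e-01,  2.07379442e-01, -7.20120135e-05, -1.05056838e-03]), 'contact_force': array([-0.106032  , -0.02793008, -0.59541561])}
```

View pics/top0.png

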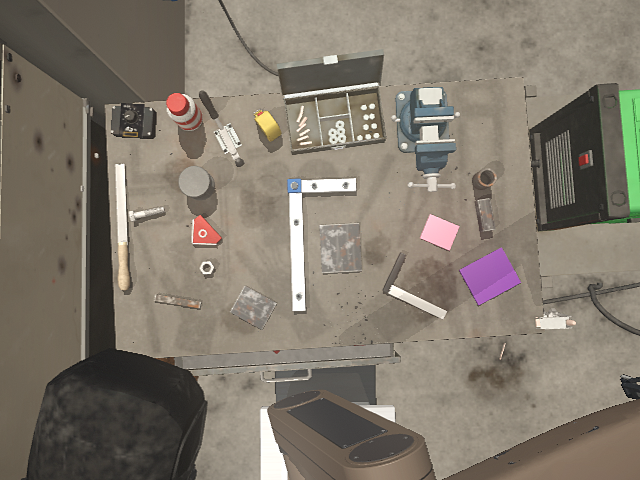

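The top view shows these lookalikes:
- dark plate inside the L at (341,247)
- smaller dark plate left of the fixture at (254,307)
- pink plate at (440,232)
- purple plate at (490,277)

I choose the one at (341,247). The fixture corner is near (303,192). The square's black stock runs (404,254)–(387,291) and its blade goes to (446,315). Next is a close crop and a first measurement.

Run:
```python
from h import *
import pickle
d=pickle.load(open('top0.pkl','rb')); im=d['frame']
cv2.imwrite('pics/crop0.png',cv2.resize(im[165:330,275:465],None,fx=4,fy=3.6,interpolation=cv2.INTER_CUBIC)[:600,:])
g=im.max(2).astype(int)
br=((g>195)).astype(np.uint8); br[:165]=0;br[335:]=0;br[:,:270]=0;br[:,465:]=0
cs,_=cv2.findContours(br,0,1)
for c in cs:
    if cv2.contourArea(c)>150:
        r=cv2.minAreaRect(c);print(cv2.contourArea(c),cv2.boxPoints(r).round(1).tolist())
        print(ray(d,cv2.boxPoints(r),0.016 if r[0][0]<360 else .008)[:,:2].round(4).tolist())
```

```text
490.5 [[387.3999938964844, 292.3999938964844], [391.3999938964844, 284.20001220703125], [446.6000061035156, 310.79998779296875], [442.6000061035156, 319.0]]
[[0.4206, -0.1456], [0.4399, -0.1553], [0.3757, -0.2842], [0.3565, -0.2744]]
801.5 [[419.1000061035156, 237.60000610351562], [429.1000061035156, 213.3000030517578], [459.20001220703125, 225.6999969482422], [449.20001220703125, 250.0]]
[[0.5494, -0.2233], [0.607, -0.2483], [0.5764, -0.3192], [0.5189, -0.294]]
1406.0 [[288.29998779296875, 193.0], [301.3999938964844, 192.60000610351562], [305.0, 310.0], [291.8999938964844, 310.3999938964844]]
[[0.6592, 0.0862], [0.6598, 0.0551], [0.3822, 0.0497], [0.3817, 0.0805]]
675.0 [[287.79998779296875, 179.0], [355.0, 177.89999389648438], [355.20001220703125, 190.60000610351562], [288.0, 191.6999969482422]]
[[0.6928, 0.0869], [0.6932, -0.0729], [0.6629, -0.0729], [0.6625, 0.0868]]
```

View pics/crop0.png

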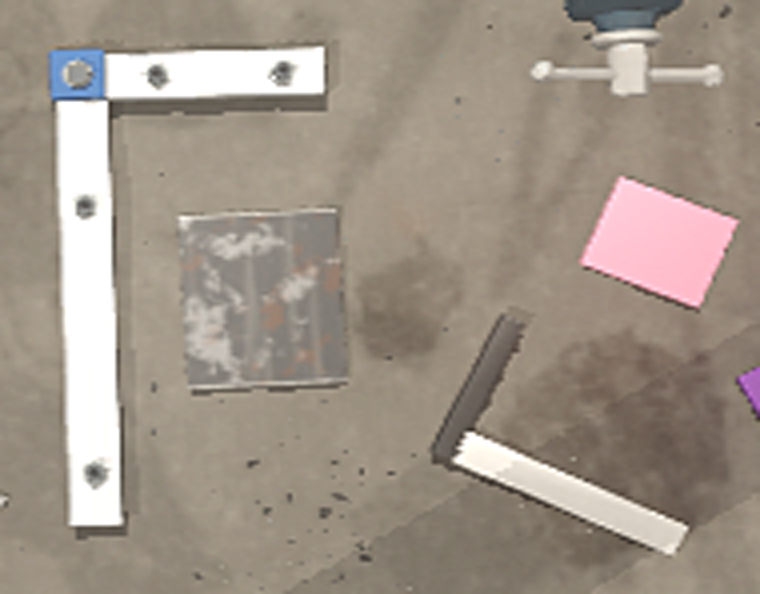

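View pics/scene0.png

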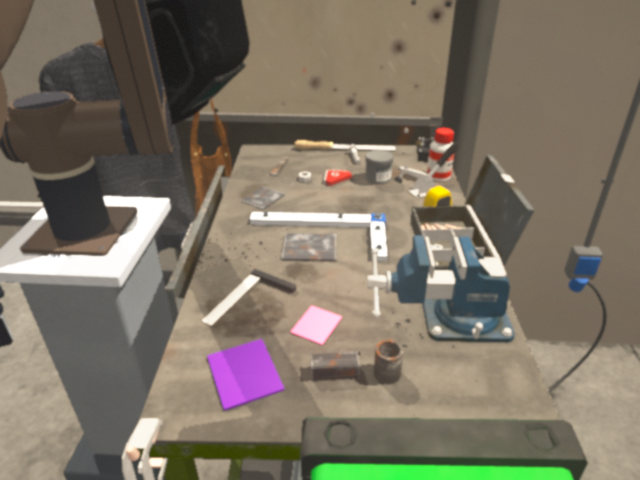

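The crop confirms the plate is the larger dark mill-scale one. Its corners are at about (320,225), (359,223), (362,271) and (322,273) px. The scene view agrees with this. I'll turn it into fixture coordinates next and then move.

```bash
cat >> h.py <<'E'
O=np.array([0.6625,0.055]); PSI=1.583
def tofix(p): 
    c,s=np.cos(PSI),np.sin(PSI); return (np.atleast_2d(p)[:,:2]-O)@np.array([[c,-s],[s,c]])
def tofix_inv(q):
    c,s=np.cos(PSI),np.sin(PSI); return np.atleast_2d(q)@np.array([[c,s],[-s,c]])+O
def tool():
    s=get_state(); M=R.from_quat(s['tcp_rot']).as_matrix(); return np.array(s['eef_pos']),M,s
def go(target,yawdeg):
    p,M,s=tool(); cur=np.degrees(np.arctan2(M[1,0],M[0,0]))
    print('shift mm',((np.array(target)-p)@M*1000).round(1),'turn',round(-(yawdeg-cur),2),'cur',p.round(4),round(cur,2))
E
python3 - <<'E'
from h import *
import pickle
d=pickle.load(open('top0.pkl','rb'))
w=ray(d,[(320,225),(359.2,223.3),(361.7,271),(322.5,272.8)],.006);print(w.round(4)); print((tofix(w)*1000).round(1), (tofix(w).mean(0)*1000).round(1))
sq=ray(d,[(385.0+0,292.2),(404,252.5)],.01);print(sq.round(4))
t=tofix_inv([[-0.165,0.135]])[0]; print(t)
go([t[0],t[1],0.12],np.degrees(PSI))
E
```

```text
[[ 0.5828  0.0118  0.006 ]
 [ 0.5856 -0.0817  0.006 ]
 [ 0.4719 -0.0857  0.006 ]
 [ 0.4689  0.0074  0.006 ]]
[[ -42.2   80.2]
 [-135.8   78.6]
 [-138.4  192.3]
 [ -45.2  194.2]] [-90.4 136.3]
[[ 0.4212 -0.1396  0.01  ]
 [ 0.5144 -0.1864  0.01  ]]
[ 0.52952361 -0.11163517]
shift mm [ 438.5 -357.3  110.9] turn -66.76 cur [ 0.2738 -0.6164  0.2301] 23.94
```

```bash
python3 -m crank '[[[438,-357,0],-66.8,0],[[438,-357,0],-66.8,0],[[438,-357,0],-66.8,0],[[438,-357,0],-66.8,0],[[438,-357,0],-66.8,0],[[438,-357,0],-66.8,0],[[438,-357,0],-66.8,0],[[438,-357,0],-66.8,0],[[438,-357,0],-66.8,0],[[438,-357,0],-66.8,0]]' 30
python3 - <<'E'
from h import *
t=tofix_inv([[-0.165,0.135]])[0]; go([t[0],t[1],0.12],np.degrees(PSI))
E
```

```text
time: 1.1
eef_pos: [0.5002, -0.1688, 0.231]
tcp_rot: [0.703, 0.712, -0.0, -0.0]
contact_force: [0.7, 0.3, 0.2]
opening: 1.0
finger_force: 0.0
shift mm [ 56.8  30.  111. ] turn 0.03 cur [ 0.5002 -0.1688  0.231 ] 90.73
```

```bash
python3 -m crank '[[[57,30,0],0,0],[[57,30,0],0,0],[[57,30,0],0,0],[[57,30,0],0,0]]'
python3 - <<'E'
from h import *
import pickle
d=grab('wrist'); pickle.dump(d,open('w1.pkl','wb')); cv2.imwrite('pics/w1.png',d['frame']); print(d['origin'],d['R'].round(2).tolist(),d['f'],d['vfov'])
E
```

```text
time: 1.5
eef_pos: [0.5288, -0.1142, 0.2309]
tcp_rot: [0.703, 0.712, -0.001, -0.0]
contact_force: [0.5, -0.2, 0.7]
opening: 0.995
finger_force: 0.0
[ 0.52861144 -0.04146849  0.37372503] [[1.0, 0.01, 0.0], [0.01, -0.96, -0.29], [-0.0, 0.29, -0.96]] 332.87862446543676 71.58196425618995
```

View pics/w1.png

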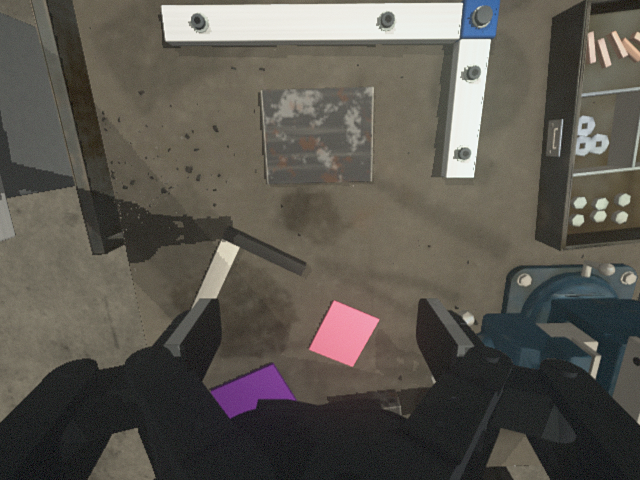

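The wrist view shows the fence inner edge from (163,42) to (462,38), the stop inner edge at x≈449, and plate corners near (263,89), (375,87), (373,182) and (267,185). The square's stock is at (228,232)–(304,270).

Run:
```python
from h import *
import pickle
d=pickle.load(open('w1.pkl','rb')); g=cv2.cvtColor(d['frame'],6).astype(float)
def edge(pts_scan,axis,z):
    P=[]
    for a,(lo,hi) in pts_scan:
        prof=g[lo:hi,a] if axis=='v' else g[a,lo:hi]
        k=int(np.argmin(np.diff(prof))) if axis=='v' else int(np.argmax(np.diff(prof)))
        P.append((a,lo+k+.5) if axis=='v' else (lo+k+.5,a))
    w=ray(d,P,z); 
    v=cv2.fitLine(w[:,:2].astype(np.float32),cv2.DIST_HUBER,0,.01,.01).ravel(); return v,P[0],P[-1]
f,a,b=edge([(u,(28,50)) for u in range(175,445,10)],'v',.016); print('fence',f.round(4),a,b)
s,a,b=edge([(v,(435,458)) for v in range(55,172,6)],'h',.016); print('stop',s.round(4),a,b)
A=np.c_[f[:2],-s[:2]]; t=np.linalg.solve(A,s[2:]-f[2:]); print('corner',f[2:]+t[0]*f[:2])
print('psi fence',np.arctan2(f[1],f[0])%np.pi+0,'stop',np.arctan2(s[1],s[0])%np.pi)
w=ray(d,[(263,89),(375,87),(373,182),(267,185)],.006);print(w.round(4))
```

```text
fence [0.9998 0.0206 0.5126 0.052 ] (175, 40.5) (435, 38.5)
stop [ 0.0248 -0.9997  0.6624 -0.009 ] (452.5, 55) (446.5, 169)
corner [0.6607783  0.05501482]
psi fence 0.020604532 stop 1.595602
[[ 0.4716  0.0098  0.006 ]
 [ 0.585   0.0131  0.006 ]
 [ 0.5887 -0.0821  0.006 ]
 [ 0.4726 -0.0869  0.006 ]]
```

```bash
sed -i 's/^O=.*/O=np.array([0.6610,0.0550]); PSI=1.593/' h.py
python3 - <<'E'
from h import *
t=tofix_inv([[-0.165,0.136]])[0]; go([t[0],t[1],0.0],np.degrees(PSI))
E
```

```text
shift mm [  1.9   0.3 231. ] turn -0.6 cur [ 0.5287 -0.1148  0.231 ] 90.67
```

```bash
python3 -m crank '[[[2,0,50],-0.6,0],[[2,0,100],-0.6,0],[[2,0,150],-0.6,0],[[2,0,200],-0.6,0],[[2,0,230],-0.6,0],[[2,0,235],-0.6,0],[[2,0,238],-0.6,0],[[2,0,238],-0.6,0],[[2,0,238],-0.6,0]]'
```

```text
time: 2.45
eef_pos: [0.531, -0.1127, -0.0043]
tcp_rot: [0.699, 0.715, 0.001, 0.002]
contact_force: [0.1, 0.4, -0.4]
opening: 0.999
finger_force: 0.0
```

```bash
python3 -m crank '[[[0,0,1],0,0],[[0,0,2],0,0],[[0,0,3],0,0],[[0,0,3],0,0],[[0,0,3],0,0]]'
```

```text
time: 2.95
eef_pos: [0.5292, -0.1114, -0.0097]
tcp_rot: [0.699, 0.715, -0.0, -0.0]
contact_force: [0.5, -0.0, 0.4]
opening: 1.001
finger_force: 0.0
```

```bash
python3 -m crank '[[[0,0,1],0,0],[[0,0,2],0,0],[[0,0,2],0,0],[[0,0,2],0,0]]'
```

```text
time: 3.35
eef_pos: [0.5291, -0.1115, -0.0118]
tcp_rot: [0.699, 0.715, -0.0, -0.0]
contact_force: [1.1, -0.7, -0.8]
opening: 0.998
finger_force: 0.0
```

```bash
python3 -m crank '[[[8,0,0],0,0],[[16,0,0],0,0],[[22,0,0],0,0],[[28,0,0],0,0],[[34,0,0],0,0],[[40,0,0],0,0],[[46,0,0],0,0],[[50,0,0],0,0],[[53,0,0],0,0],[[53,0,0],0,0]]'
```

```text
time: 4.35
eef_pos: [0.5279, -0.0579, -0.0117]
tcp_rot: [0.699, 0.715, 0.0, -0.0]
contact_force: [0.3, -0.0, 0.3]
opening: 1.0
finger_force: 0.0
```

```bash
python3 -m crank '[[[1.5,0,0],0,0],[[3,0,0],0,0],[[4,0,0],0,0],[[4,0,0],0,0]]'
```

```text
time: 4.75
eef_pos: [0.5279, -0.0546, -0.0116]
tcp_rot: [0.699, 0.715, 0.0, 0.0]
contact_force: [-0.3, -1.7, -0.7]
opening: 0.997
finger_force: 0.8
```

```bash
python3 -m crank '[[[2,0,0],0,0],[[4,0,0],0,0],[[6,0,0],0,0],[[6,0,0],0,0]]'
python3 - <<'E'
from h import *
import pickle
d=grab('wrist'); pickle.dump(d,open('w2.pkl','wb')); cv2.imwrite('pics/w2.png',d['frame'])
E
```

```text
time: 5.15
eef_pos: [0.5279, -0.0535, -0.0113]
tcp_rot: [0.698, 0.716, -0.003, 0.003]
contact_force: [-3.8, -22.0, -1.5]
opening: 0.996
finger_force: 10.3
```

View pics/w2.png

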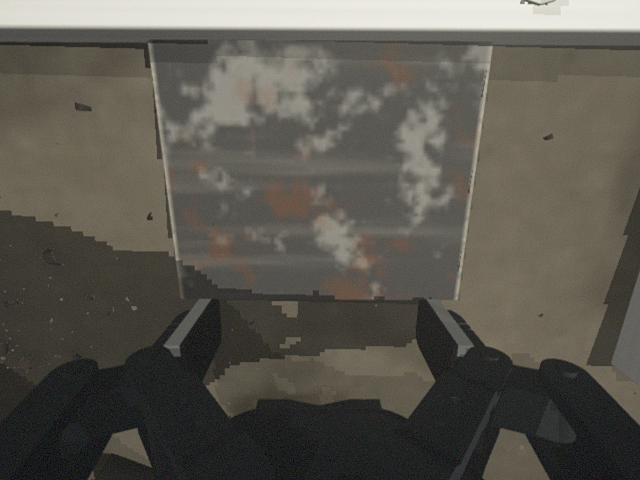

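The picture shows the plate's far edge flush with the fence along row 43, from (150,43) to (490,46), with both fingers pushing at row 300. Next I go round to the plate's near end.

```bash
python3 -m crank '[[[-10,0,0],0,0],[[-30,0,0],0,0],[[-30,0,-50],0,105],[[-30,0,-70],8.5,105],[[-30,0,-70],17,105],[[-30,0,-70],25,105],[[-30,0,-70],34,105],[[-30,0,-70],42,105],[[-30,0,-70],50,105],[[-30,0,-70],58,105]]'
python3 - <<'E'
from h import *
t=tofix_inv([[-0.046,0.228]])[0]; go([t[0],t[1],0.03],np.degrees(PSI)-90)
E
```

```text
time: 6.2
eef_pos: [0.5282, -0.0778, 0.0582]
tcp_rot: [0.959, 0.284, 0.0, -0.001]
contact_force: [0.5, -0.2, 0.9]
opening: 0.587
finger_force: 0.0
shift mm [ -34.5 -119.8   28.3] turn 31.72 cur [ 0.5282 -0.0778  0.0582] 32.99
```

```bash
python3 -m crank '[[[-15,-45,0],8.5,105],[[-30,-90,0],17,105],[[-34,-120,0],25.5,105],[[-34,-120,0],31.7,105],[[-34,-120,28],31.7,105],[[-34,-120,45],31.7,105],[[-34,-120,45],31.7,105]]'
python3 - <<'E'
from h import *
p,M,s=tool(); print(p,(tofix(p)*1000).round(1),s['opening']); go([p[0],p[1],0.0],np.degrees(PSI)-90)
E
```

```text
time: 6.9
eef_pos: [0.4316, 0.0041, 0.0112]
tcp_rot: [1.0, 0.014, -0.003, -0.001]
contact_force: [-0.3, 0.2, -0.1]
opening: 0.585
finger_force: 0.0
[0.43161703 0.00407668 0.01119939] [[-45.8 230.5]] 0.585151685532403
shift mm [ 0.1  0.  11.2] turn 0.36 cur [0.4316 0.0041 0.0112] 1.63
```

```bash
python3 -m crank '[[[0,0,5],0.3,105],[[0,0,10],0.3,105],[[0,0,12],0.3,105],[[0,0,12],0.3,105]]'
```

```text
time: 7.3
eef_pos: [0.4342, 0.003, 0.0014]
tcp_rot: [1.0, 0.012, 0.0, -0.0]
contact_force: [0.1, -0.3, 0.1]
opening: 0.589
finger_force: 0.0
```

```bash
python3 -m crank '[[[0,0,1],0,105],[[0,0,2],0,105],[[0,0,2],0,105]]'
```

```text
time: 7.6
eef_pos: [0.4341, 0.003, -0.0006]
tcp_rot: [1.0, 0.012, 0.0, -0.0]
contact_force: [0.2, 0.3, -0.8]
opening: 0.591
finger_force: 0.0
```

```bash
python3 -m crank '[[[8,0,1],0,105],[[16,0,1.5],0,105],[[24,0,1.5],0,105],[[32,0,1.5],0,105],[[40,0,1.5],0,105],[[48,0,1.5],0,105],[[56,0,1.5],0,105],[[64,0,1.5],0,105],[[72,0,1.5],0,105],[[80,0,1.5],0,105]]'
```

```text
time: 8.6
eef_pos: [0.5146, 0.0049, -0.0024]
tcp_rot: [1.0, 0.012, -0.0, -0.0]
contact_force: [-3.7, -1.1, -0.9]
opening: 0.585
finger_force: 1.4
```

```bash
python3 -m crank '[[[5,0,0],0,105],[[10,0,0],0,105],[[14,0,0],0,105],[[17,0,0],0,105],[[18,0,0],0,105],[[18,0,0],0,105]]'
```

```text
time: 9.2
eef_pos: [0.5324, 0.0053, -0.0021]
tcp_rot: [1.0, 0.012, 0.0, -0.0]
contact_force: [-0.1, -0.9, -1.2]
opening: 0.589
finger_force: 0.6
```

```bash
python3 -m crank '[[[1,0,0],0,105],[[2,0,0],0,105],[[3,0,0],0,105],[[4,0,0],0,105],[[4,0,0],0,105]]'
python3 - <<'E'
from h import *
d=grab('wrist'); cv2.imwrite('pics/w3.png',d['frame']); p,M,s=tool(); print(p,tofix(p)*1000)
E
```

```text
time: 9.7
eef_pos: [0.5351, 0.0054, -0.0023]
tcp_rot: [1.0, 0.012, -0.001, -0.0]
contact_force: [-6.1, -0.3, 2.2]
opening: 0.593
finger_force: 2.8
[ 0.53512175  0.00542916 -0.00224939] [[-46.76389214 126.94778742]]
```

View pics/w3.png

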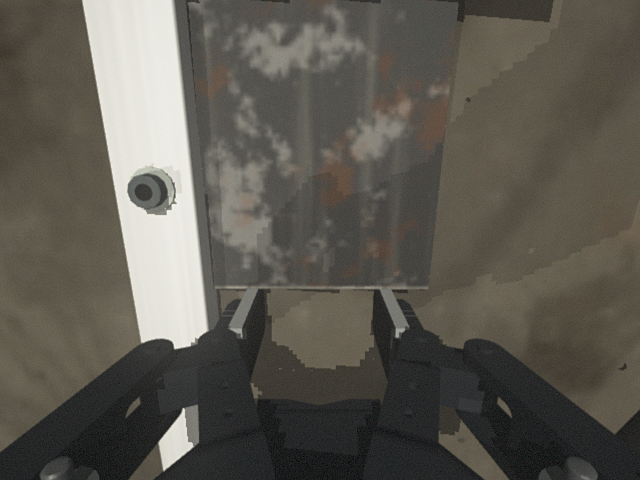

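The plate is against the fence at its left edge and has reached the stop, with its far edge at row ~3. I'll seat it firmly.

```bash
python3 -m crank '[[[1,0,0],0,105],[[2,0,0],0,105],[[2,0,0],0,105]]'; python3 -m crank '[[[-8,0,0],0,105],[[-30,0,0],0,105],[[-30,0,-50],0,60],[[-30,0,-100],0,0],[[-30,0,-150],0,0],[[-60,0,-180],0,0],[[-60,0,-180],0,0]]';  python3 - <<'E'
from h import *
import pickle
d=grab('wrist'); pickle.dump(d,open('w4.pkl','wb')); cv2.imwrite('pics/w4.png',d['frame']); p,M,s=tool(); print(p,tofix(p)*1000)
E
```

```text
time: 10.05
eef_pos: [0.5352, 0.0055, -0.0024]
tcp_rot: [1.0, 0.012, -0.004, -0.0]
contact_force: [-11.4, -2.3, 8.1]
opening: 0.589
finger_force: 5.5
time: 10.75
eef_pos: [0.4808, 0.0037, 0.1846]
tcp_rot: [1.0, 0.012, 0.007, 0.001]
contact_force: [0.5, -0.2, -0.5]
opening: 1.001
finger_force: 0.0
[0.4800174  0.00386551 0.18150878] [[-47.10373887 182.07327311]]
```

View pics/w4.png

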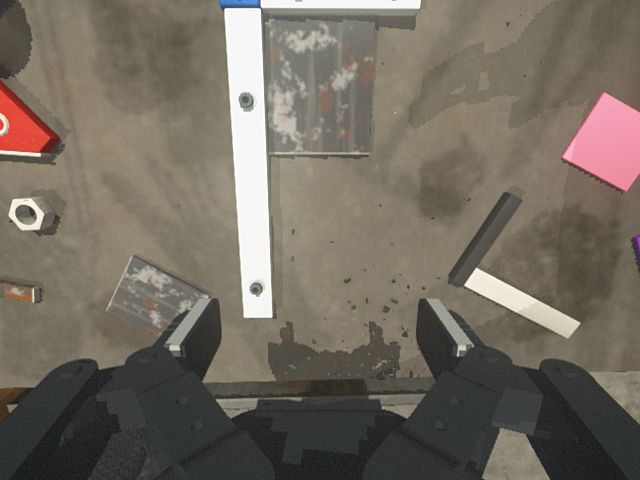

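The plate is seated in the corner and free, and the square is undisturbed. Its stock runs (450,282)–(517,193) and the blade tip is at (575,330). I'll measure the square now.

Run:
```python
from h import *
import pickle
d=pickle.load(open('w4.pkl','rb')); im=d['frame']; g=cv2.cvtColor(im,6)
m=np.zeros_like(g); roi=(slice(175,345),slice(435,590))
for name,mask,z in [('stock',g<78,.014),('blade',g>150,.006)]:
    m[:]=0; m[roi]=mask[roi]*255; m=cv2.morphologyEx(m,cv2.MORPH_OPEN,np.ones((3,3)))
    c=max(cv2.findContours(m,0,1)[0],key=cv2.contourArea); b=cv2.boxPoints(cv2.minAreaRect(c)); w=ray(d,b,z)
    print(name,cv2.contourArea(c),b.round(1).tolist(),w[:,:2].round(4).tolist(),np.linalg.norm(np.diff(w[:3],axis=0),axis=1).round(4))
    for i in (0,1): v=w[i+1]-w[i]; print(np.degrees(np.arctan2(v[1],v[0])).round(2))
```

```text
stock 607.5 [[444.6000061035156, 279.70001220703125], [504.8999938964844, 190.1999969482422], [510.6000061035156, 194.10000610351562], [450.3999938964844, 283.6000061035156]] [[0.4263, -0.1263], [0.5179, -0.1717], [0.5144, -0.1778], [0.4222, -0.1327]] [0.1022 0.007 ]
-26.37
-119.93
blade 2347.0 [[463.70001220703125, 285.29998779296875], [473.8999938964844, 266.0], [580.0999755859375, 321.8999938964844], [569.9000244140625, 341.20001220703125]] [[0.4173, -0.1505], [0.4389, -0.1579], [0.3775, -0.2826], [0.3537, -0.277]] [0.0228 0.139 ]
-18.98
-116.2
```

```bash
python3 - <<'E'
from h import *
go([.4594,-.1589,.10],153.7-360)
E
python3 -m crank '[[[0,0,0],-8.5,150],[[0,0,0],-17,150],[[0,0,0],-25.5,150],[[0,0,0],-34,150],[[0,0,0],-42.5,150],[[0,0,0],-51,150],[[0,0,0],-59.5,150],[[0,0,0],-68,150],[[0,0,0],-76.5,150],[[0,0,0],-85,150]]'
python3 - <<'E'
from h import *
go([.4594,-.1589,.06],153.7)
E
```

```text
shift mm [-25.3 162.1  81.5] turn 207.65 cur [0.48   0.0039 0.1815] 1.35
time: 11.8
eef_pos: [0.4781, 0.0042, 0.1756]
tcp_rot: [0.727, 0.686, -0.0, -0.001]
contact_force: [-0.1, 0.1, 0.3]
opening: 0.41
finger_force: 0.0
shift mm [-164.    -9.1  115.5] turn -67.01 cur [0.4781 0.0042 0.1756] 86.69
```

```bash
python3 -m crank '[[[-40,-2,10],-8.5,150],[[-80,-4,30],-17,150],[[-120,-7,60],-25.5,150],[[-164,-9,85],-34,150],[[-164,-9,115],-42.5,150],[[-164,-9,115],-51,150],[[-164,-9,115],-59.5,150],[[-164,-9,115],-67,150],[[-164,-9,115],-67,150]]'
python3 - <<'E'
from h import *
import pickle
go([.4594,-.1589,.002],153.7)
d=grab('wrist'); pickle.dump(d,open('w5.pkl','wb')); cv2.imwrite('pics/w5.png',d['frame'])
E
```

```text
time: 12.7
eef_pos: [0.4582, -0.1587, 0.0608]
tcp_rot: [0.231, 0.973, 0.0, -0.001]
contact_force: [-0.1, -0.1, 0.7]
opening: 0.407
finger_force: 0.0
shift mm [-1.3  0.4 58.8] turn -0.36 cur [ 0.4582 -0.1587  0.0608] 153.34
```

View pics/w5.png

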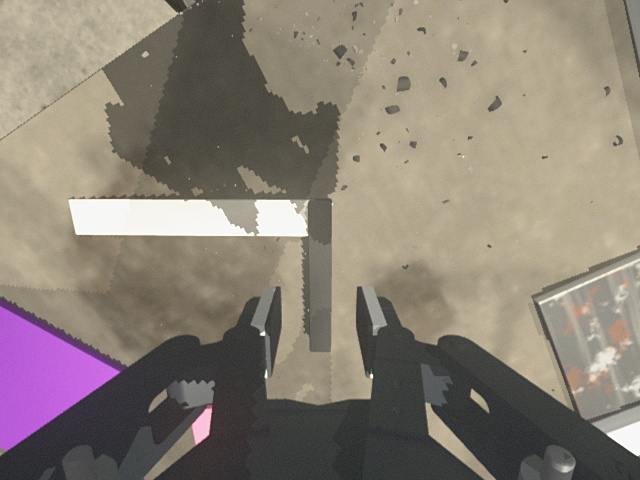

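The stock is centred and parallel between the fingers: it covers columns 308–331 and the fingers sit at 270 and 368. Now I descend and grip.

```bash
python3 -m crank '[[[-1,0,25],-0.4,150],[[-1,0,45],-0.4,150],[[-1,0,57],-0.4,150],[[-1,0,57],-0.4,150],[[-1,0,57],-0.4,255],[[-1,0,57],-0.4,255],[[-1,0,57],-0.4,255],[[-1,0,57],-0.4,255],[[-1,0,57],-0.4,255]]' 40
```

```text
time: 13.65
eef_pos: [0.4602, -0.1598, 0.0066]
tcp_rot: [0.227, 0.974, -0.0, 0.001]
contact_force: [0.2, 0.9, 1.0]
opening: 0.148
finger_force: 42.1
```

```bash
python3 -m crank '[[[0,0,-10],0,255],[[0,0,-30],0,255],[[0,0,-50],0,255],[[0,0,-50],8.5,255],[[0,0,-50],17,255],[[0,0,-50],25.5,255],[[0,0,-50],34,255],[[0,0,-50],42.5,255],[[0,0,-50],51,255],[[0,0,-50],59.5,255]]';  python3 - <<'E'
from h import *
t=tofix_inv([[-0.060,0.160]])[0]; go([t[0],t[1],0.056],np.degrees(PSI))
E
```

```text
time: 14.65
eef_pos: [0.4591, -0.1593, 0.0561]
tcp_rot: [0.683, 0.731, -0.0, -0.0]
contact_force: [0.7, -0.3, -2.1]
opening: 0.148
finger_force: 41.7
shift mm [1.475e+02 5.340e+01 1.000e-01] turn 2.62 cur [ 0.4591 -0.1593  0.0561] 93.89
```

```bash
python3 -m crank '[[[30,15,0],2,255],[[60,30,0],2.6,255],[[90,45,0],2.6,255],[[120,53,0],2.6,255],[[147,53,0],2.6,255],[[147,53,0],2.6,255],[[147,53,0],2.6,255]]';  python3 - <<'E'
from h import *
import pickle
t=tofix_inv([[-0.060,0.160]])[0]; go([t[0],t[1],0.0075],np.degrees(PSI))
d=grab('wrist'); pickle.dump(d,open('w6.pkl','wb')); cv2.imwrite('pics/w6.png',d['frame'])
E
```

```text
time: 15.35
eef_pos: [0.5012, -0.0086, 0.056]
tcp_rot: [0.696, 0.718, -0.0, 0.0]
contact_force: [-0.4, -0.6, -2.3]
opening: 0.15
finger_force: 41.7
shift mm [ 0.   1.2 48.5] turn 0.47 cur [ 0.5012 -0.0086  0.056 ] 91.74
```

View pics/w6.png

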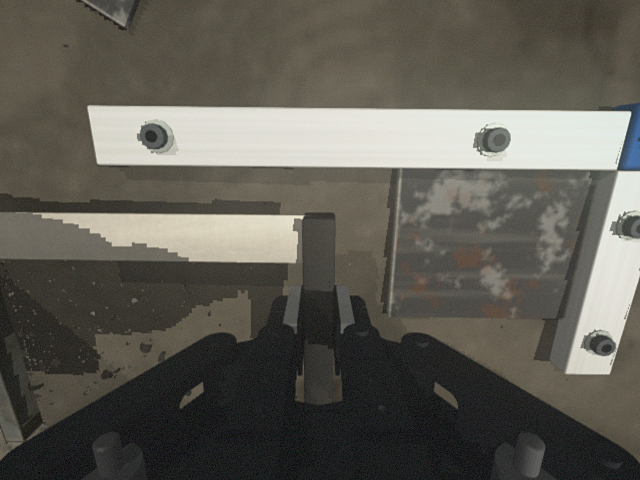

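The square is held parallel to the fence, with its blade at rows 213–263 against the fence edge at 165. The stock outer face is at column 335 and the plate end at 390. I lower and release it.

```bash
python3 -m crank '[[[0,0,20],0.4,255],[[0,0,40],0.4,255],[[0,0,48],0.4,255],[[0,0,49],0.4,255],[[0,0,49],0.4,255]]'
```

```text
time: 15.9
eef_pos: [0.5018, -0.0097, 0.007]
tcp_rot: [0.7, 0.714, 0.0, 0.0]
contact_force: [-0.4, -0.9, -3.3]
opening: 0.151
finger_force: 42.2
```

```bash
python3 -m crank '[[[0,0,0],0,180],[[0,0,0],0,180],[[0,0,0],0,180],[[0,0,-30],0,180],[[0,0,-50],0,180],[[0,-40,-50],0,255],[[0,-40,-50],0,255],[[0,-40,-50],0,255]]';  python3 - <<'E'
from h import *
import pickle
t=tofix_inv([[-0.058,0.195]])[0]; go([t[0],t[1],0.003],np.degrees(PSI))
d=grab('wrist'); pickle.dump(d,open('w7.pkl','wb')); cv2.imwrite('pics/w7.png',d['frame'])
E
```

```text
time: 16.7
eef_pos: [0.461, -0.0097, 0.0569]
tcp_rot: [0.699, 0.715, 0.0, 0.0]
contact_force: [-0.2, 0.1, 0.7]
opening: 0.002
finger_force: 0.0
shift mm [ 2.3  6.4 53.9] turn -0.04 cur [ 0.461  -0.0097  0.0569] 91.23
```

View pics/w7.png

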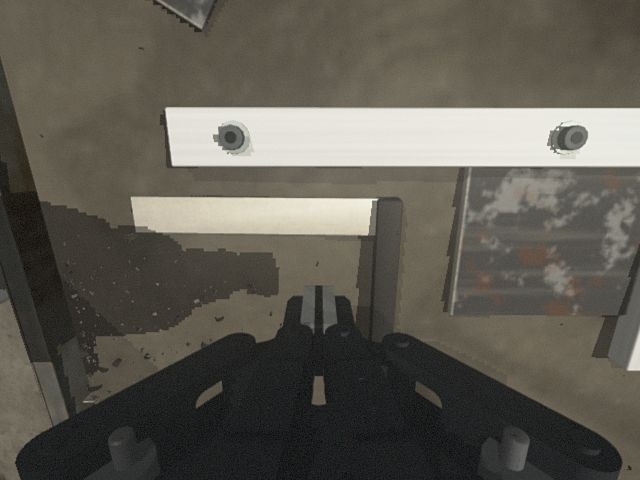

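The square lies parallel to the fence. Its blade inner edge is at row 235, its stock inner face at column 375, and the shut fingers are at (320,288) inside the angle.

Run:
```python
from h import *
import pickle
d=pickle.load(open('w7.pkl','rb'))
for n,uv,z in [('stock in/out/outcorner top',[(376,270),(402,270),(400,198)],.014),('blade in',[(250,235),(370,236)],.007),('blade out',[(150,197),(370,199)],.007),('plate end',[(463,200),(452,310)],.006),('fence',[(300,166),(450,167)],.016)]: print(n,(tofix(ray(d,uv,z))*1000).round(1).tolist())
p,M,s=tool();print(tofix(p)*1000)
```

```text
stock in/out/outcorner top [[-60.5, 166.2], [-60.5, 150.7], [-17.3, 154.9]]
blade in [[-40.7, 241.7], [-41.4, 169.6]]
blade out [[-17.7, 298.4], [-19.0, 170.6]]
plate end [[-19.8, 115.9], [-91.4, 114.2]]
fence [[0.4, 210.5], [-0.2, 129.5]]
[[-60.5153424 200.3287944]]
```

```bash
python3 -m crank '[[[0,0,30],0,255],[[0,0,48],0,255],[[0,0,54],0,255],[[0,0,54],0,255],[[0,8,54],0,255],[[0,14,54],0,255],[[0,20,54],0,255],[[0,26,54],0,255],[[0,32,54],0,255],[[0,38,54],0,255]]'
```

```text
time: 17.75
eef_pos: [0.4995, -0.009, 0.0038]
tcp_rot: [0.699, 0.715, -0.001, -0.001]
contact_force: [-5.8, -0.2, 7.5]
opening: -0.002
finger_force: 4.0
```

```bash
python3 -m crank '[[[0,4,0],0,255],[[4,6,0],0,255],[[8,6,0],0,255],[[12,6,0],0,255],[[15,6,0],0,255],[[18,6,0],0,255],[[18,6,0],0,255]]'
python3 - <<'E'
from h import *
import pickle
d=grab('wrist'); pickle.dump(d,open('w8.pkl','wb')); cv2.imwrite('pics/w8.png',d['frame'])
p,M,s=tool();print(tofix(p)*1000)
E
```

```text
time: 18.45
eef_pos: [0.5051, 0.0095, 0.0028]
tcp_rot: [0.699, 0.715, 0.0, -0.0]
contact_force: [0.1, -0.5, -0.1]
opening: -0.001
finger_force: 0.0
[[-42.04178738 156.97233555]]
```

View pics/w8.png

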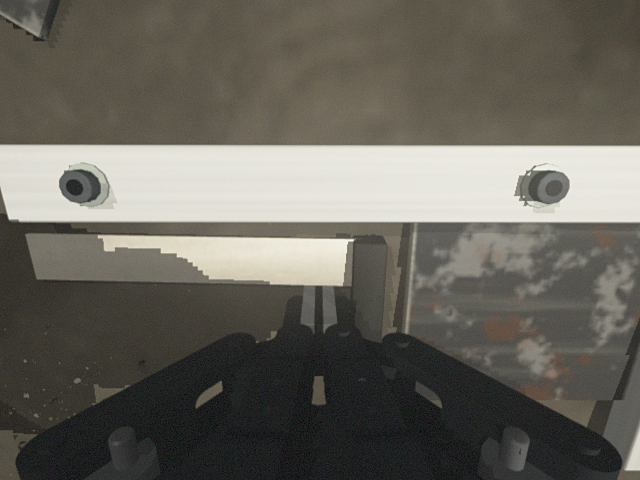

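The blade (row 235) is now about 8 mm from the fence. The stock's outer face (column 388) is about 10 mm from the plate end (column 405). The fingers are nearly in the inner corner, so I keep going diagonally.

```bash
python3 -m crank '[[[0,3,0],0,255],[[2,6,0],0,255],[[4,8,0],0,255],[[6,10,0],0,255],[[7,11,0],0,255],[[7,11,0],0,255]]'
python3 - <<'E'
from h import *
p,M,s=tool();print(tofix(p)*1000)
E
```

```text
time: 19.1
eef_pos: [0.5162, 0.0165, 0.0028]
tcp_rot: [0.699, 0.715, 0.0, 0.0]
contact_force: [-0.4, 0.1, 0.3]
opening: 0.0
finger_force: 0.1
[[-35.24141224 145.62807398]]
```

```bash
python3 -m crank '[[[1,1,0],0,255],[[2,2,0],0,255],[[3,3,0],0,255],[[3,3,0],0,255]]'
```

```text
time: 19.5
eef_pos: [0.518, 0.0188, 0.0027]
tcp_rot: [0.699, 0.715, -0.002, -0.001]
contact_force: [-3.9, -4.1, 2.0]
opening: -0.002
finger_force: 3.0
```

```bash
python3 -m crank '[[[0,1,0],0,255],[[0.5,2,0],0,255],[[0.5,2,0],0,255]]';  python3 -m crank '[[[0,1,0],0,255],[[0.3,1.5,0],0,255],[[0.3,1.5,0],0,255]]'
python3 - <<'E'
from h import *
import pickle
d=grab('wrist'); pickle.dump(d,open('w9.pkl','wb')); cv2.imwrite('pics/w9.png',d['frame'])
p,M,s=tool();print(tofix(p)*1000, s['contact_force'])
E
```

```text
time: 19.8
eef_pos: [0.5182, 0.0189, 0.0026]
tcp_rot: [0.699, 0.715, -0.004, -0.002]
contact_force: [-9.6, -6.5, 7.1]
opening: -0.001
finger_force: 6.5
time: 20.1
eef_pos: [0.5184, 0.0189, 0.0025]
tcp_rot: [0.699, 0.716, -0.005, -0.003]
contact_force: [-12.9, -8.1, 10.4]
opening: 0.001
finger_force: 9.3
[[-32.95191833 143.40600806]] [-12.95558326  -8.13430717  10.88560092]
```

View pics/w9.png

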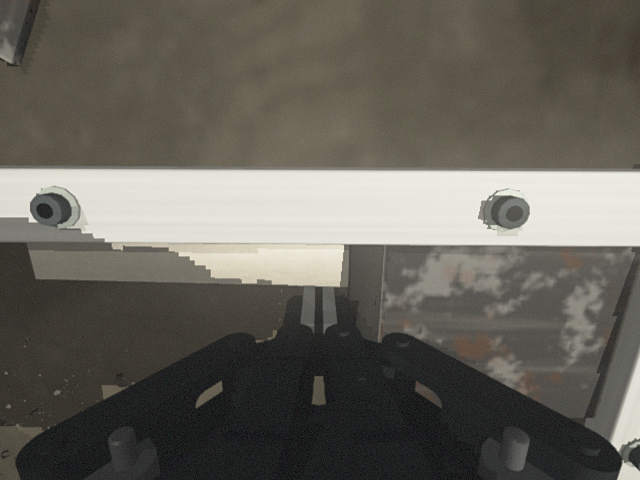

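Run:
```python
from h import *
import pickle
d=pickle.load(open('w9.pkl','rb')); g=cv2.cvtColor(d['frame'],6).astype(int)
for u in (45,70,150,230,290,335):
    k=265+np.argmin(np.diff(g[265:300,u])); z=.008-.0055*(1-(u-37)/308)
    print(u,k,(tofix(ray(d,[(u,k+.5)],z))*1000).round(1),(tofix(ray(d,[(u,k+.5)],.008))*1000).round(1))
print('plate end',(tofix(ray(d,[(383,260),(381,330)],.006))*1000).round(1).tolist(),'stock',(tofix(ray(d,[(382,260),(379,330)],.014))*1000).round(1).tolist(),'stop/plate right',(tofix(ray(d,[(634,250)],.006))*1000).round(1))
t=grab('top'); cv2.imwrite('pics/t9.png',cv2.resize(t['frame'][170:320,270:400],None,fx=4,fy=4,interpolation=2))
```

```text
45 278 [[-21.3 270.5]] [[-19.  265.6]]
70 279 [[-21.6 258.4]] [[-19.4 254.4]]
150 281 [[-21.7 220.3]] [[-20.2 218.3]]
230 277 [[-18.9 182.7]] [[-18.  182.1]]
290 285 [[-22.1 155.5]] [[-21.7 155.4]]
335 286 [[-22.1 135.2]] [[-22.  135.2]]
plate end [[-10.0, 114.1], [-45.2, 113.0]] stock [[-7.1, 116.1], [-40.3, 115.5]] stop/plate right [[-4.8  5.4]]
```

View pics/t9.png

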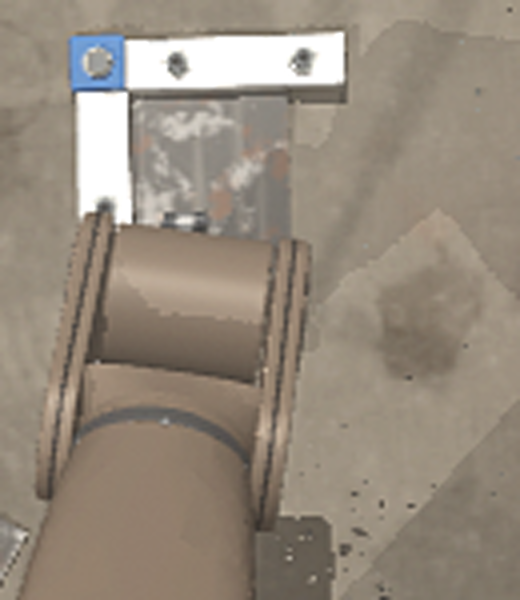

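The blade's inner edge reads x = -21.3 to -22.1 mm along its length, where -22 is flat on the fence. The stock meets the plate at y ≈ 115.5–116. The last top view shows the plate flush with the stop. I raise the push along the fence and hold.

```bash
python3 -m crank '[[[0,1,0],0,255],[[0.3,2,0],0,255],[[0.5,3,0],0,255],[[0.5,3.5,0],0,255],[[0.5,3.5,0],0,255],[[0.5,3.5,0],0,255]]'
```

```text
time: 20.8
eef_pos: [0.5185, 0.019, 0.0023]
tcp_rot: [0.698, 0.716, -0.009, -0.006]
contact_force: [-20.4, -11.2, 17.9]
opening: -0.001
finger_force: 15.5
```

```bash
python3 -m crank '[[[0,0,0],0,255],[[0,0,0],0,255],[[0,0,0],0,255],[[0,0,0],0,255],[[0,0,0],0,255]]'
python3 - <<'E'
from h import *
d=grab('wrist'); g=cv2.cvtColor(d['frame'],6).astype(int)
for u in (45,70,290,335):
    k=260+np.argmin(np.diff(g[260:300,u])); z=.008-.0055*(1-(u-37)/308)
    print(u,k,(tofix(ray(d,[(u,k+.5)],z))*1000).round(1))
print(get_state()['contact_force']); print(ctrl.sign_off())
E
```

```text
time: 21.3
eef_pos: [0.5185, 0.019, 0.0023]
tcp_rot: [0.698, 0.716, -0.009, -0.006]
contact_force: [-21.5, -12.2, 17.7]
opening: 0.002
finger_force: 15.5
45 277 [[-21.2 271.1]]
70 278 [[-21.4 258.9]]
290 285 [[-21.9 155.3]]
335 287 [[-22.3 135. ]]
[-21.12697592 -11.08731568  18.59491882]
the job is handed in; nothing more can be done
None
```

The job is handed in at about 21 s: the plate is in the fixture corner and the square is pressed flat against fence and plate, with the shut fingers still pushing about 21 N toward the stop and 11 N toward the fence.

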